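# Pin the drill jig shut and tug-test the pin

## Robot

A 6-joint arm with a two-finger parallel gripper is mounted at the origin on the work surface. World frame = base frame: x ahead of the robot, y to its left, z up, the work surface at z = 0. Lengths are in mm, angles in rad, forces in N, time in s.
With the tool pointing down it reaches from about 275 to 975 mm from the base axis. Payload 8.4 kg.
Tool frame: the origin (TCP) lies midway between the tips of the shut fingers; the grasp point (between the pads) lies 19 mm behind it; y points along the fingers, z is the direction in which the jaws open and shut, and the axes are right-handed (so a half turn about y gives the same grasp; the last joint's range is limited). The gripper opens to 92 mm and grips with 3 to 60 N. Pads are 20 mm wide; open, the fingers measure 128 mm over their backs; the gripper's body (75 mm by 189 mm) begins 69 mm behind the grasp point.
Start: joints at [1.169, 0.353, 1.633, -0, 1.155, -0.002], TCP at [243.27, 575.715, 214.583] pointing down, gripper open.
Joint ranges: [-2.63, 2.63], [-0.92, 2.1], [0.06, 2.66], [-1.3, 4.44], [0, 2.69], [-3.02, 3.02]. Speed limits (rad/s): [2.22, 2.22, 2.79, 3.14, 3.14, 3.14].

## Interface

Orientations are given as [roll, pitch, yaw] about the fixed x, y, z axes, in that order (R = Rz(yaw) Ry(pitch) Rx(roll)).
In Python, from cell import arm gives the robot as it stands.
- The arm moves only by the tool carry_out, never from a script. Its argument "deltas" is a list of rows, each a list of 4 numbers: the shift along the tool's x, y, z normalised to -1 to 1, where 1 is 0.3 m, then the turn about the tool's y normalised to -1 to 1, where 1 is 60 degrees. A call has 1 to 8 rows; each row is the pose to reach, as a shift and turn from the pose measured when the call began, along the tool's axes at that moment; what a row does not reach only later rows make up. A row lasts 1/12 s, in which the tool goes at most 41.7 mm and 7.16 degrees, less where a joint would pass 70% of its speed; a pose out of reach is approached as far as the arm can. A call with a number of a shift or a turn outside -1 to 1 is refused whole. A call with a gripper value outside its range is refused whole. "gripper" is the opening, from -1 (shut) to 1 (fully open), so that 0 is half open, set as the call begins (left out, the last holds). The fingers move at their own pace and stop on an object; "squeeze" is the grip in N (left out, the last holds). Time passes only in rows, so rows that repeat a pose let the fingers close. It gives the time, the measured TCP pose, the force and the opening at its end, in the units of the state.
- arm.state(): the state, without advancing time (a new reading comes with each control period).
- arm.grab_frame(name): name is "scene" or "side" or "wrist"; returns (picture, depth): 480x640x3 uint8, red, green, blue; 480x640 float32, mm along the optical axis (not along the pixel's ray), 0 where there is no reading.
- arm.camera_model(name): a dict with "camera_matrix" (3x3 intrinsics, pixels), "k1" (the pictures are not rectified: a ray, as slopes to the right and down, at radius r is drawn at 1 + k1 r^2 times it, then the intrinsics apply), "pose" (4x4, takes a point from camera to world coordinates); the wrist camera has in their place "T_tool_cam" (4x4, takes a point from camera to tool coordinates, whose origin is the TCP and whose axes are the tool frame's). Camera axes: x right, y down, z forward; pixel columns grow to the right and rows downward; lengths in mm; the calibration is good to about 2 mm. A picture is of the moment at which its call begins: read the wrist's pose just before it. camera_model takes no time and is no camera call.
- arm.finish_job(): hands the job in, once; it reports no verdict.
The state is a dict: "clock": time; "joints": joint angles; "joint_vel": joint speeds; "effort": joint torques, N m; "eef_pos": TCP position; "tcp_rot": TCP orientation; "force": force on the tool from outside, world axes, zero at the start; "torque": the same for the moment, N m; "gripper_width": opening from 0.0 (shut) to 1.0 (fully open).
Only numpy, scipy, OpenCV 4.12 (cv2) and the standard library are available. Lean on these libraries where they do the work, as an engineer would, in place of code of your own. Each camera call takes 0.05 s, during which the arm holds its last target.

## Task

Lock the drill jig: take the red-handled pin from the wooden rack and push it down into the jig's steel bushing until it snaps fully home. Then, to prove that its catch holds, pull it straight up with slowly rising force to 15 N (at least 12, never above 18) and hold that for a second, ease off and let go. Leave the pin fully home, press with no more than 40 N, and do not shift anything else.

Things in the scene. Friction and masses are not known exactly. Their poses are not given: they have to be found in the camera images.
- pin: Locking pin, 60 to 130 g, standing upright in one of the rack's three holes. Origin: on its axis at the underside of its steel collar; z up along the handle. Collar 28 mm wide, 5 mm high; red cylindrical handle 20 mm wide from 5 to 45 mm above the origin (grip it here). Below the origin an 18 mm steel shank runs 40 mm down, with a 7.5 mm cone at its foot (8 mm wide at the tip) and a groove 16 to 28 mm below.
- bushing: Oiled steel bushing ring on the jig, 33 mm outside, straight vertical hole 19 mm wide, standing 3 mm above the jig's arm. Origin on its axis, 18 mm below its top rim. The pin's collar lands on the rim.
- seat (a point): Centre of the bushing's top rim, 53 mm above the bench, z up: the pin's origin is here when it is fully home.
- catch: Spring catch hidden in the jig below the bushing: four sprung bolts. Pushed in, the pin's cone meets them about 15 mm above home; resistance rises to 8 to 18 N until about 10 mm above home, then is slight; only in the last 1 to 2 mm do the bolts snap into the groove. Caught, the pin has about 1 mm of free play upwards, then is held stiffly. Not caught, it lifts out with little force. Origin: on the bushing's axis, 10 mm above the bench.
- jig: Fixed drill jig, flat on the bench: dark base plate 205 x 125 x 10 mm, green block 60 x 60 mm under the bushing, aluminium arm with its top 50 mm high running from the block along the jig's +x to a hinge 127 mm away (54 mm high, nothing taller). Origin: on the bushing's axis at bench height.
- rack: Fixed plywood pin rack, 60 mm in x, 156 mm in y, 48 mm high; three 22 mm holes in a row along its y, 50 mm apart, 43 mm deep, the middle one at its centre. Origin: centre of its underside.
- spare_a: Spare pin with a low black knob, loose in another rack hole: collar 28 mm wide, knob 22 mm wide, top 17 mm above the collar's underside, where its origin lies. Leave it there.
- spare_b: Spare pin with a low brass knob, loose in another rack hole: collar 28 mm wide, knob 22 mm wide, top 21 mm above the collar's underside, where its origin lies. Leave it there.
- wrench: Steel wrench, 150 mm long, lying on the bench on the robot's side of the work, roughly along x; origin at its middle underneath. Leave it there.
- oil_bottle: White plastic bottle with a blue cap, 52 mm wide, 120 mm high, standing at the far side of the work; origin at the centre of its foot. Leave it there.
Not all that is in view belongs to the job. What is shaped like the pin but purple or white is not meant.

How it is judged (in metres and radians):
On the way, in this order (a step that is already met when the one before it is completed fails the run):
1. the pin is fully home in the bushing, its collar on the rim, and not pulled (z of pin in the frame of seat below 0.002 m and horizontal distance between pin and seat below 0.003 m and angle between pin's own z axis and vertical below 0.08 rad and contact force between pin and catch below 6 N), for 0.2 s.
2. the pin, caught, is pulled up against its catch with 11 N or more beyond its own weight, for 0.5 s (contact force between pin and catch above 11 N and z of pin in the frame of seat below 0.003 m), for 0.5 s.
At the end, for the whole second after the job is handed in: The pin stands released and at rest in the bushing, upright, its collar within 2 mm of the rim and within 3 mm of its axis; spare pins, wrench and bottle are within 20 mm of where they were (z of pin in the frame of seat below 0.002 m and horizontal distance between pin and seat below 0.003 m and angle between pin's own z axis and vertical below 0.08 rad and linear speed of pin below 0.02 m/s and distance of each of spare_a, spare_b, wrench, oil_bottle from where it was at the start of the episode below 0.02 m); the robot touches nothing.
It fails at once if the caught pin (less than 3 mm above home) is pulled against its catch with more than 18 N (contact force between pin and catch above 18 N and z of pin in the frame of seat below 0.003 m).
It fails at once if the pin is pressed on the bushing with more than 40 N (contact force between pin and bushing above 40 N).
It fails at once if a spare pin, the wrench or the bottle is shifted by more than 20 mm (distance of any of spare_a, spare_b, wrench, oil_bottle from where it was at the start of the episode above 0.02 m).
It also fails if it takes over 64 s, if anything falls off the work surface, if the arm or the gripper's body presses on something with over 40 N, if the wrist force passes 120 N, or if a joint passes its speed limit or range.

## Working session

There is one attempt and no reset: what is moved stays moved. The work goes in short steps, Python scripts to look and compute and a tool call to move; the robot and the scene stay as the last step left them, time stands still between calls to the robot, and variables do not carry over. Pictures are saved under pics/ and viewed, and the job is handed in when it is done.

Besides the shell and the picture viewer there is one more tool, called after ">>>" as name(argument=value, ...), one argument or row to a line, values as JSON. carry_out: Moves the arm, as the interface text tells. Its arguments: {"type":"object","properties":{"deltas":{"type":"array","items":{"type":"array","items":{"type":"number","minimum":-1,"maximum":1}}},"gripper":{"type":"number"},"squeeze":{"type":"number"}},"required":["deltas"]}

```bash
mkdir -p pics; ls
cat > h.py <<'E'
from cell import arm
import numpy as np, cv2
def snap(n,f):
    p,d=arm.grab_frame(n); cv2.imwrite(f'pics/{f}.png',p[:,:,::-1]); np.save(f'pics/{f}.npy',d); return p,d
E
python3 - <<'E'
from h import *
print(arm.state())
for n in ['scene','side','wrist']:
    print(n,arm.camera_model(n))
    snap(n,n+'0')
E
```

```text
pics
{'clock': 0.0, 'joints': array([ 1.16858702e+00,  3.53617441e-01,  1.63411683e+00, -2.39987652e-05,
        1.15518072e+00, -2.38682062e-03]), 'joint_vel': array([-0.0006987 ,  0.0018724 ,  0.00138465, -0.00117416, -0.0005643 ,
        0.00019171]), 'effort': array([-5.55917177e-04, -5.93849444e+01, -3.34207714e+01,  6.97129173e-02,
        2.36562768e-02, -1.25479573e-04]), 'eef_pos': array([243.09628674, 575.26529599, 213.89026957]), 'tcp_rot': array([-1.57211871e+00, -1.87866298e-05, -3.99812774e-01]), 'force': array([0.46391918, 0.7617544 , 0.48821283]), 'torque': array([-0.02872228,  0.02471163,  0.02576486]), 'gripper_width': 1.0016393024864794}
scene {'camera_matrix': array([[488.78814812,   0.        , 326.55896291],
       [  0.        , 488.78814812, 240.84480483],
       [  0.        ,   0.        ,   1.        ]]), 'k1': 0.019236702746865855, 'pose': array([[ 6.31153985e-01,  4.29000090e-01, -6.46222539e-01,
         1.00225829e+03],
       [ 7.75616799e-01, -3.57600525e-01,  5.20135026e-01,
        -3.61313838e+02],
       [-7.95154588e-03, -8.29506352e-01, -5.58440
[... 539 characters left out ...]
301e-01, -5.49811100e-01,
         5.60669247e+02],
       [ 0.00000000e+00,  0.00000000e+00,  0.00000000e+00,
         1.00000000e+00]])}
wrist {'camera_matrix': array([[356.4829753 ,   0.        , 319.05016192],
       [  0.        , 356.4829753 , 241.93553473],
       [  0.        ,   0.        ,   1.        ]]), 'k1': -0.0625795221845766, 'T_tool_cam': array([[ 1.09207274e-03,  9.60764724e-01,  2.77362493e-01,
        -7.85451929e+01],
       [-7.47415849e-04, -2.77361797e-01,  9.60765255e-01,
        -1.70372098e+02],
       [ 9.99999124e-01, -1.25653066e-03,  4.15191526e-04,
         2.42844590e-01],
       [ 0.00000000e+00,  0.00000000e+00,  0.00000000e+00,
         1.00000000e+00]])}
```

View pics/scene0.png

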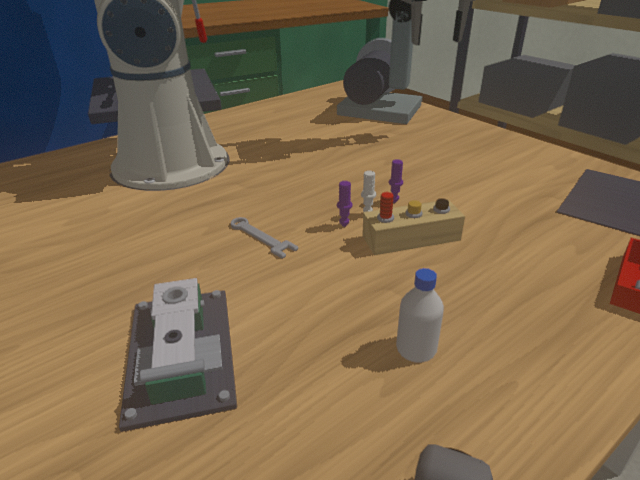

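View pics/side0.png

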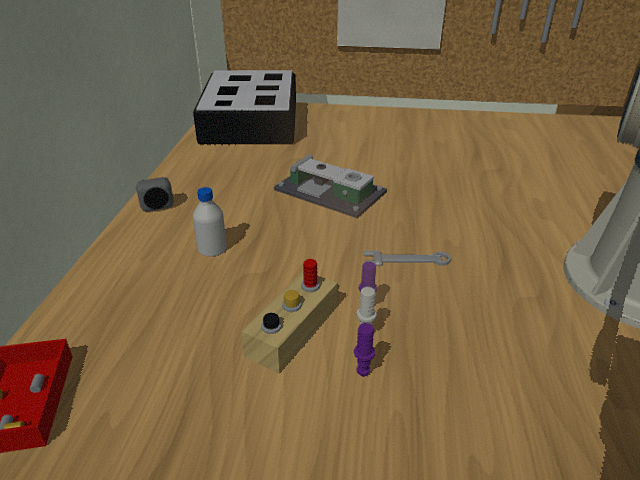

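View pics/wrist0.png

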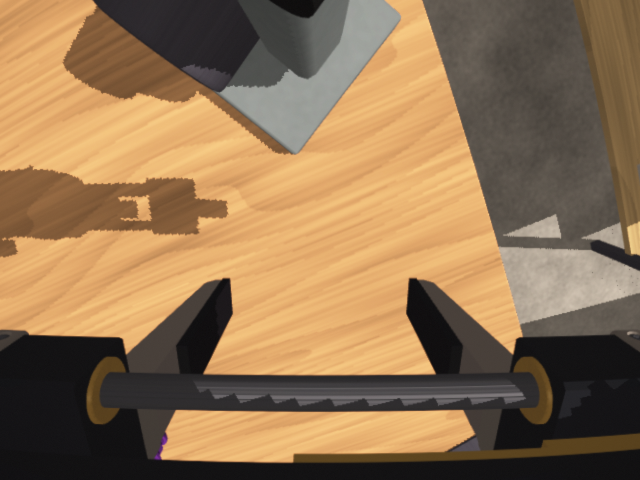

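```bash
cat >> h.py <<'E'
def ray(n,u,v,pose=None):
    c=arm.camera_model(n); K=c['camera_matrix']
    x,y=(u-K[0,2])/K[0,0],(v-K[1,2])/K[1,1]
    r=np.hypot(x,y); s=r
    for _ in range(30): s=r/(1+c['k1']*s*s)
    f=s/r if r>0 else 1
    if pose is None: pose=c['pose']
    d=pose[:3,:3]@np.array([x*f,y*f,1]); return pose[:3,3],d
def onz(n,u,v,z,pose=None):
    o,d=ray(n,u,v,pose); return o+d*(z-o[2])/d[2]
def wpose():
    from scipy.spatial.transform import Rotation as R
    s=arm.state(); T=np.eye(4); T[:3,:3]=R.from_euler('xyz',s['tcp_rot']).as_matrix(); T[:3,3]=s['eef_pos']
    return T@arm.camera_model('wrist')['T_tool_cam'], T
def tri(a,b):
    (o,d),(p,e)=a,b; A=np.stack([d,-e],1); t=np.linalg.lstsq(A,p-o,rcond=None)[0]
    P=o+d*t[0];Q=p+e*t[1]; return (P+Q)/2,np.linalg.norm(P-Q)
E
python3 - <<'E'
from h import *
c=cv2.imread('pics/scene0.png'); s=cv2.imread('pics/side0.png')
A=cv2.resize(c[260:430,110:250],None,fx=4,fy=3.5,interpolation=2)
cv2.imwrite('pics/c1.png',A[:600])
cv2.imwrite('pics/c2.png',np.hstack([cv2.resize(c[150:260,325:475],(400,293),interpolation=2),cv2.resize(s[240:350,235:385],(400,293),interpolation=2)]))
cv2.imwrite('pics/c3.png',cv2.resize(s[145:225,265:395],None,fx=6,fy=6,interpolation=2))
for n,im in (('scene',c),('side',s)):
    hsv=cv2.cvtColor(im,cv2.COLOR_BGR2HSV)
    m=((hsv[...,0]<8)|(hsv[...,0]>174))&(hsv[...,1]>180)&(hsv[...,2]>70)
    k,l,st,ce=cv2.connectedComponentsWithStats(m.astype(np.uint8))
    for i in range(1,k):
        if st[i,4]>30: print(n,st[i],ce[i])
E
```

```text
scene [196  18  11  24 153] [200.90196078  29.77124183]
scene [382 192  11  11  69] [387.56521739 196.27536232]
scene [381 203  12  15  65] [387.01538462 210.44615385]
scene [ 610  238   30   75 1360] [628.44191176 278.95808824]
side [304 259  13  28 311] [309.54983923 272.21543408]
side [   0  339   66  114 4791] [ 26.05760802 389.5764976 ]
```

View pics/c1.png

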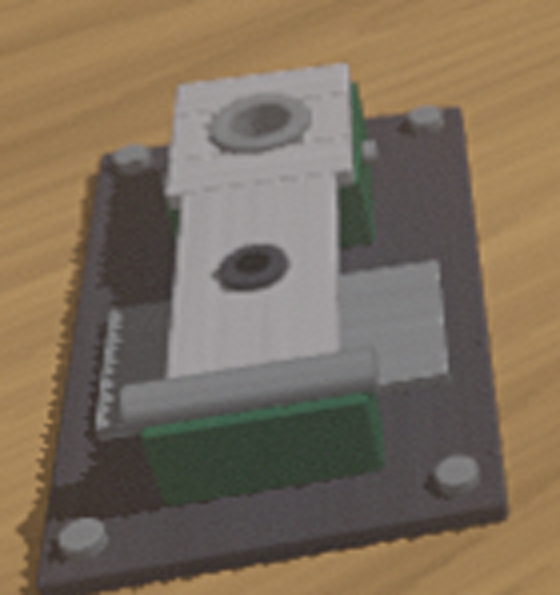

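View pics/c2.png

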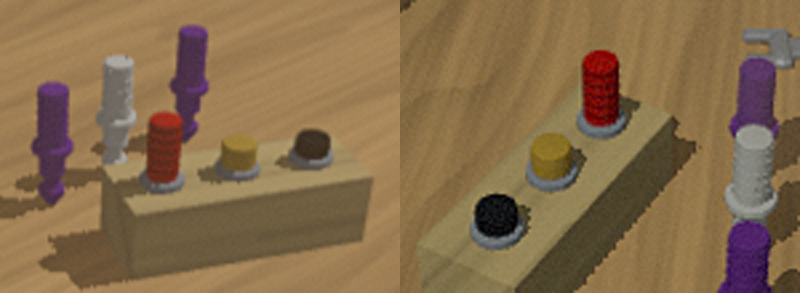

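View pics/c3.png

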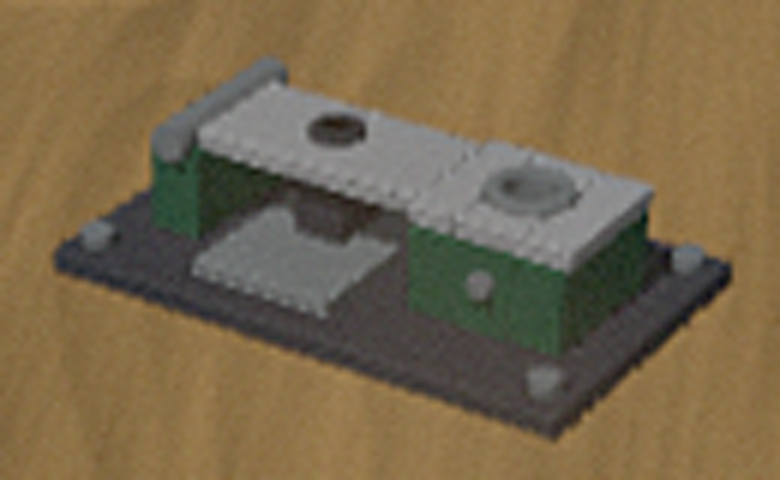

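The red-handled pin stands in the rack's end hole, at scene (386,204) and side (310,273). The lookalikes are two purple pins and a white one standing on the bench in scene at (345,203), (397,180) and (369,190); they are ruled out by colour and by not being in the rack. The bushing is the wide steel ring over the green block, scene (175,295) and side (353.5,177). The smaller dark hole nearer the hinge is not it.

Run:
```python
from h import *
print('bush tri',tri(ray('scene',175,295.1),ray('side',353.5,176.7)))
print('bush planes',onz('scene',175,295.1,53),onz('side',353.5,176.7,53))
# hole near hinge for jig x direction
print('hole2',onz('scene',110+252/4,260+267/3.5,50),onz('side',265+338/6,145+129/6,50))
# scene pin from crop c2 scale 400/150=2.667
k=8/3
P=lambda u,v:(325+u/k,150+v/k); Q=lambda u,v:(235+(u-400)/k,240+v/k)
print('top tri',tri(ray('scene',*P(166,118)),ray('side',*Q(601,57))))
print('collar tri',tri(ray('scene',*P(162,184)),ray('side',*Q(601,124))))
for z,a,b in((93,P(166,118),Q(601,57)),(53,P(162,182),Q(601,122))):print(z,onz('scene',*a,z),onz('side',*b,z))
for nm,a,b,z in(('brass',P(238,143),Q(551,142),69),('black',P(313,136),Q(497,204),65)):print(nm,onz('scene',*a,z),onz('side',*b,z))
def dep(n,u,v):
    d=np.load(f'pics/{n}0.npy');c=arm.camera_model(n)['pose']; o,r=ray(n,u,v); return o+r*d[int(round(v)),int(round(u))]
print(dep('scene',175,285),dep('side',340,172),dep('scene',*P(166,118)),dep('side',*Q(601,80)))
# wrench, bottle
print('purple',onz('scene',345,222,0),onz('scene',397,198,0),onz('scene',369,208,0),'bottle',onz('scene',419,348,0),'wrench',onz('scene',236,224,4),onz('scene',288,248,4))
```

```text
bush tri (array([ 491.00257537, -207.13565547,   50.51516741]), np.float64(2.400503386960277))
bush planes [ 495.79311534 -207.89019914   53.        ] [ 490.03821862 -204.38069445   53.        ]
hole2 [ 561.09292722 -240.95799978   50.        ] [ 560.60504417 -246.30006781   50.        ]
top tri (array([528.31632453, 143.08271496,  93.88851226]), np.float64(3.1230500713173144))
collar tri (array([528.44551549, 143.56759111,  47.67502793]), np.float64(2.9538689414790493))
93 [529.26204832 144.08277257  93.        ] [527.37615569 140.36920462  93.        ]
53 [534.62639152 138.76649918  53.        ] [526.64139428 146.90560203  53.        ]
brass [549.85348169 187.59692364  69.        ] [547.49963358 185.98172356  69.        ]
black [569.25363131 235.37627939  65.        ] [567.04548338 232.15365556  65.        ]
[ 474.21631206 -198.28325139   51.39452942] [ 519.13864709 -223.30390732   51.83006837] [530.14529453 143.13902376  93.69698673] [525.34919987 154.48974868  88.31911977]
purple [436.7064201  137.17349703   0.        ] [434.52299845 273.7201504    0.        ] [427.78250911 205.04490321   0.        ] bottle [7.29895443e+02 8.61621316e+00 5.68434189e-14] wrench [321.78532184 -21.14585475   4.        ] [442.86899063   6.66875544   4.        ]
```

>>> carry_out(
  deltas=[
    [0.08, 0, -0.05, 0.1],
    [0.2, 0, -0.13, 0.2],
    [0.32, 0, -0.21, 0.3],
    [0.44, 0, -0.29, 0.4],
    [0.56, 0, -0.37, 0.5],
    [0.68, 0, -0.45, 0.6],
    [0.8, 0, -0.53, 0.7],
    [0.9, 0, -0.6, 0.75],
  ],
  gripper=0.2,
  squeeze=30,
)

```text
clock: 0.82
eef_pos: [420.0, 306.5, 214.2]
tcp_rot: [-1.571, -0.001, -1.191]
force: [1.1, 0.4, -0.7]
gripper_width: 0.598
```

```bash
cat > mv.py <<'E'
# usage: mv.py X Y Z [yawtarget of tool z axis world angle deg]
import sys; from h import *
t=np.array(list(map(float,sys.argv[1:4]))); s=arm.state(); _,T=wpose()
d=T[:3,:3].T@(t-T[:3,3])/300
print('clock',s['clock'],'pos',s['eef_pos'],'F',s['force'],'w',s['gripper_width']*92,'j',s['joints'].round(2))
print('delta',d.round(4)); z=T[:3,2]; print('tool z ang',np.degrees(np.arctan2(z[1],z[0])),'y',T[:3,1].round(4))
E
python3 mv.py 528 142 214
```

```text
clock 0.8167 pos [420.01830334 306.52334602 214.24688348] F [ 1.0737686   0.40483562 -0.74245784] w 54.989194492438244 j [ 0.63  0.19  1.86 -0.    1.1   0.25]
delta [0.6428 0.0012 0.1309]
tool z ang 21.769845084921965 y [-3.e-04 -9.e-04 -1.e+00]
```

>>> carry_out(
  deltas=[
    [0.1, 0, 0.02, 0.11],
    [0.22, 0, 0.045, 0.22],
    [0.34, 0, 0.07, 0.33],
    [0.46, 0, 0.095, 0.44],
    [0.57, 0, 0.117, 0.55],
    [0.643, 0, 0.131, 0.66],
    [0.643, 0, 0.131, 0.758],
    [0.643, 0, 0.131, 0.758],
  ],
)

```text
clock: 1.48
eef_pos: [528.5, 140.6, 214.1]
tcp_rot: [-1.571, -0.001, -1.992]
force: [-1.3, 0.1, -0.3]
gripper_width: 0.597
```

```bash
python3 mv.py 528 142 214
python3 - <<'E'
from h import *
P,T=wpose(); np.save('pics/w1pose.npy',P); snap('wrist','w1')
E
```

```text
clock 1.4833 pos [528.52086857 140.62810727 214.06156604] F [-1.32782362  0.09354901 -0.26824169] w 54.960056170438655 j [ 0.26  0.23  1.8  -0.    1.11  0.68]
delta [-0.0035  0.0002 -0.0035]
tool z ang -24.113933767796226 y [-7.e-04 -1.e-03 -1.e+00]
```

View pics/w1.png

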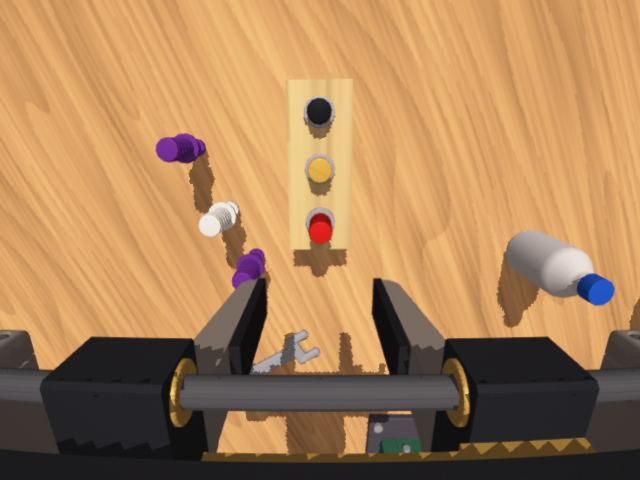

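The wrist view shows the red handle's top at (320,232), the brass knob at (320,168) and the black knob at (319,111), all in line along the rack. The jaws lie across the rack.

Run:
```python
from h import *
P=np.load('pics/w1pose.npy'); im=cv2.imread('pics/w1.png'); h=cv2.cvtColor(im,cv2.COLOR_BGR2HSV); d=np.load('pics/w1.npy')
m=((h[...,0]<6)|(h[...,0]>174))&(h[...,1]>180)&(h[...,2]>190)
k,l,st,ce=cv2.connectedComponentsWithStats(m.astype(np.uint8)); i=1+np.argmax(st[1:,4]); print(st[i],ce[i])
u,v=ce[i]; 
for zz in(88,93): print(onz('wrist',u,v,zz,P))
o,r=ray('wrist',u,v,P); print('dep',o+r*d[int(v),int(u)])
print('brass',onz('wrist',320,168,69,P),'black',onz('wrist',319,111,65,P))
for n,a in(('purp',(244,278)),):
  o,r=ray('wrist',*a,P); print(n,o+r*d[a[1],a[0]])
print('rack edges row170',onz('wrist',289,170,48,P),onz('wrist',353,170,48,P))
cv2.imwrite('pics/c4.png',cv2.resize(im[190:260,270:370],None,fx=6,fy=6,interpolation=2))
```

```text
[310 222  22  21 373] [320.11796247 231.98927614]
[529.87822855 142.19093197  88.        ]
[530.39562393 143.37908611  93.        ]
dep [530.5066677  143.63408862  94.07310362]
brass [551.35604794 190.26012996  69.        ] black [570.0591813  234.04786766  65.        ]
purp [449.25174906 130.46957261  84.92766455]
rack edges row170 [523.68587062 198.93772731  48.        ] [578.02939124 174.55151846  48.        ]
```

View pics/c4.png

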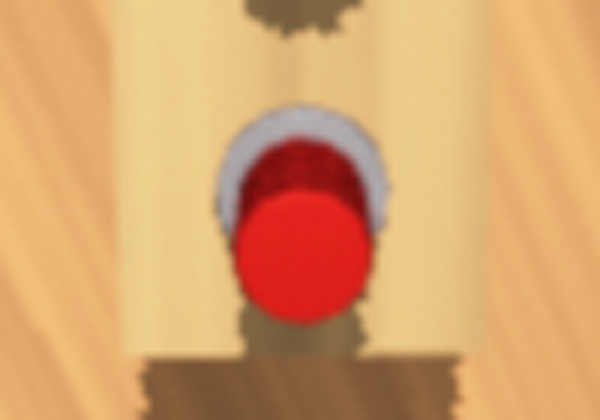

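```bash
python3 mv.py 530 143 110
```

```text
clock 1.5333 pos [528.00397045 141.39764135 214.04162414] F [ 0.53158276 -0.57709451  0.35117118] w 55.323510729841885 j [ 0.26  0.23  1.8  -0.    1.11  0.67]
delta [-0.008   0.3468  0.0041]
tool z ang -23.687346441819738 y [-1.e-03 -9.e-04 -1.e+00]
```

>>> carry_out(
  deltas=[
    [-0.003, 0.08, 0.002, 0],
    [-0.006, 0.2, 0.003, 0],
    [-0.008, 0.3, 0.004, 0],
    [-0.008, 0.347, 0.004, 0],
    [-0.008, 0.347, 0.004, 0],
    [-0.008, 0.347, 0.004, 0],
  ],
)

```text
clock: 2.03
eef_pos: [529.2, 143.6, 109.6]
tcp_rot: [-1.573, -0.002, -1.981]
force: [0.2, -0.3, 0.5]
gripper_width: 0.602
```

```bash
python3 mv.py 530 143 59;python3 - <<'E'
from h import *
P,T=wpose(); np.save('pics/w2pose.npy',P); im,d=snap('wrist','w2'); 
h=cv2.cvtColor(im,cv2.COLOR_RGB2HSV)
m=((h[...,0]<6)|(h[...,0]>174))&(h[...,1]>180)&(h[...,2]>170)
k,l,st,ce=cv2.connectedComponentsWithStats(m.astype(np.uint8)); i=1+np.argmax(st[1:,4]); print(st[i],ce[i],onz('wrist',*ce[i],93,P))
E
```

```text
clock 2.0333 pos [529.18677876 143.61386854 109.60314392] F [ 0.16518909 -0.33620037  0.53435958] w 55.42079234138342 j [ 0.26  0.36  1.89 -0.    0.89  0.67]
delta [0.0004 0.1687 0.0036]
tool z ang -23.481543149325347 y [-0.0027 -0.0013 -1.    ]
[305 267  34  33 856] [321.5385514  283.51518692] [530.28474688 143.42494721  93.        ]
```

View pics/w2.png

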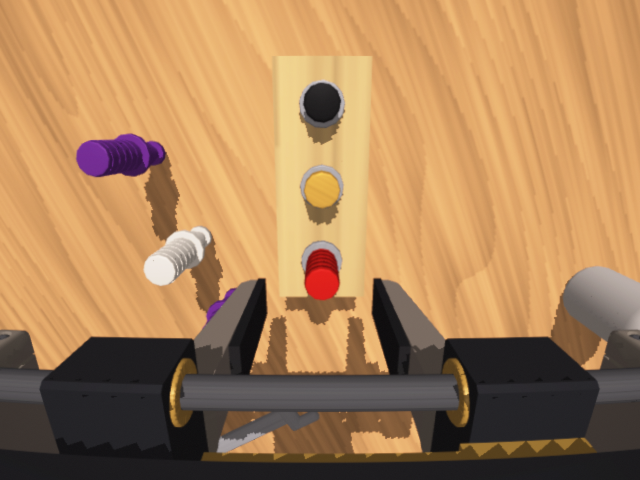

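The red handle sits centred between the fingers at (322,283), and the measurement repeats to within 1 mm. I'll go down and grip.

>>> carry_out(
  deltas=[
    [0.0, 0.05, 0.003, 0],
    [0, 0.11, 0.004, 0],
    [0, 0.16, 0.004, 0],
    [0, 0.169, 0.004, 0],
    [0, 0.169, 0.004, 0],
  ],
)

```text
clock: 2.5
eef_pos: [531.4, 143.5, 60.6]
tcp_rot: [-1.571, -0.001, -1.98]
force: [0.1, 1.0, 0.1]
gripper_width: 0.599
```

>>> carry_out(
  deltas=[
    [0, 0, 0, 0],
    [0, 0, 0, 0],
    [0, 0, 0, 0],
    [0, 0, 0, 0],
    [0, 0, 0, 0],
    [0, 0, 0, 0],
  ],
  gripper=-1,
  squeeze=40,
)

```text
clock: 3.0
eef_pos: [531.6, 143.5, 60.9]
tcp_rot: [-1.57, -0.0, -1.98]
force: [-1.3, 0.4, 3.5]
gripper_width: 0.21
```

```bash
python3 mv.py 530 143 145
```

```text
clock 3.0 pos [531.60163495 143.53665177  60.9314052 ] F [-1.30664052  0.38163622  3.50321926] w 19.323935336323153 j [ 0.26  0.44  1.91 -0.    0.79  0.67]
delta [ 0.0039 -0.2802 -0.0041]
tool z ang -23.46221081763847 y [ 2.e-04 -5.e-04 -1.e+00]
```

>>> carry_out(
  deltas=[
    [0, -0.02, 0, 0],
    [0, -0.06, 0, 0],
    [0, -0.12, 0, 0],
    [0, -0.19, 0, 0],
    [0, -0.26, 0, 0],
    [0, -0.33, 0, 0],
    [0, -0.33, 0, 0],
    [0, -0.33, 0, 0],
  ],
)

```text
clock: 3.67
eef_pos: [532.5, 143.8, 161.7]
tcp_rot: [-1.568, 0.002, -1.98]
force: [0.2, 0.4, -1.2]
gripper_width: 0.207
```

```bash
python3 mv.py 493 -206 160
python3 - <<'E'
from h import *
snap('side','s1'); 
im=cv2.imread('pics/s1.png'); cv2.imwrite('pics/c5.png',cv2.resize(im[150:350,200:400],(600,600),interpolation=2))
E
```

```text
clock 3.6667 pos [532.47794854 143.77972912 161.6558743 ] F [ 0.17075444  0.40759236 -1.21804809] w 18.99945746086596 j [ 0.26  0.3   1.84 -0.    1.    0.67]
delta [1.1219 0.0047 0.3435]
tool z ang -23.463077888541417 y [ 3.3e-03  3.0e-04 -1.0e+00]
```

View pics/c5.png

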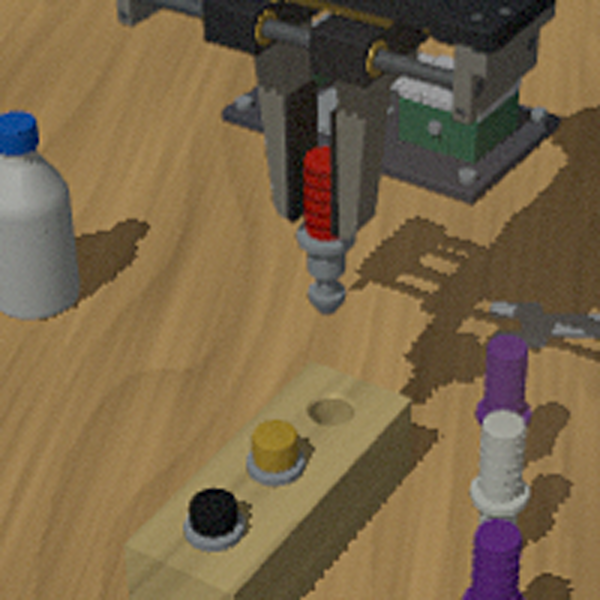

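The pin is out of the rack, hanging upright in the jaws, and the spares are unmoved. I'll stop about 70 mm short of the jig so the wrist camera can see the bushing.

>>> carry_out(
  deltas=[
    [0.05, 0, 0.02, 0],
    [0.16, 0, 0.06, 0],
    [0.28, 0, 0.11, 0],
    [0.4, 0, 0.155, 0],
    [0.52, 0, 0.2, 0],
    [0.64, 0, 0.25, 0],
    [0.76, 0, 0.3, 0],
    [0.85, 0, 0.33, 0],
  ],
)

```text
clock: 4.38
eef_pos: [519.8, -132.4, 159.2]
tcp_rot: [-1.571, -0.001, -1.981]
force: [1.0, 0.4, -1.3]
gripper_width: 0.209
```

>>> carry_out(
  deltas=[
    [0.02, 0, 0.005, 0],
    [0.02, 0, 0.005, 0],
    [0.02, 0, 0.005, 0],
  ],
)

```text
clock: 4.63
eef_pos: [518.0, -138.1, 158.2]
tcp_rot: [-1.574, -0.001, -1.982]
force: [-0.5, 0.8, -1.4]
gripper_width: 0.208
```

```bash
python3 mv.py 493 -206 160
python3 - <<'E'
from h import *
P,T=wpose(); np.save('pics/w3pose.npy',P); np.save('pics/w3T.npy',T); snap('wrist','w3')
P,T=wpose(); print(T[:3,3])
E
```

```text
clock 4.6333 pos [ 517.97973772 -138.07093818  158.2189849 ] F [-0.50035691  0.84790559 -1.4476459 ] w 19.17714269913697 j [-0.26  0.28  1.88 -0.    0.99  0.15]
delta [ 0.2408 -0.0059  0.0142]
tool z ang -23.579857175323372 y [-2.7e-03  7.0e-04 -1.0e+00]
[ 518.28882183 -137.43088905  158.4839681 ]
```

View pics/w3.png

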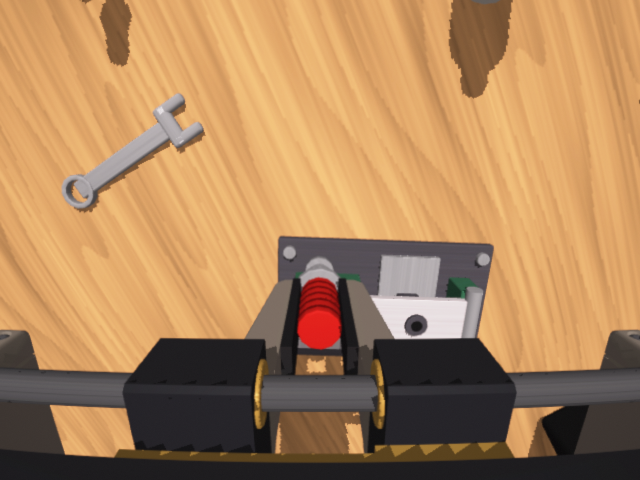

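The wrist image's up direction is tool -x, so the pin and fingers hide the bushing. I'll go past it and look back.

>>> carry_out(
  deltas=[
    [0.05, 0, 0.002, 0],
    [0.16, 0, 0.005, 0],
    [0.28, 0, 0.01, 0],
    [0.38, 0, 0.013, 0],
    [0.44, 0, 0.015, 0],
    [0.44, 0, 0.015, 0],
    [0.44, 0, 0.015, 0],
    [0.44, 0, 0.015, 0],
  ],
)

```text
clock: 5.35
eef_pos: [470.2, -258.7, 158.4]
tcp_rot: [-1.573, 0.0, -1.98]
force: [-0.1, 0.8, -1.4]
gripper_width: 0.213
```

```bash
python3 mv.py 493 -206 160
python3 - <<'E'
from h import *
P,T=wpose(); np.save('pics/w4pose.npy',P); np.save('pics/w4T.npy',T); snap('wrist','w4')
P,T=wpose(); print(T[:3,3])
E
```

```text
clock 5.35 pos [ 470.22941368 -258.7043366   158.37254988] F [-0.11787683  0.82237984 -1.38910605] w 19.57790359991812 j [-0.51  0.28  1.87 -0.    0.99 -0.1 ]
delta [-0.1914 -0.0054 -0.0003]
tool z ang -23.44925837123623 y [-0.0024  0.0012 -1.    ]
[ 470.30781391 -258.65362277  158.41259719]
```

View pics/w4.png

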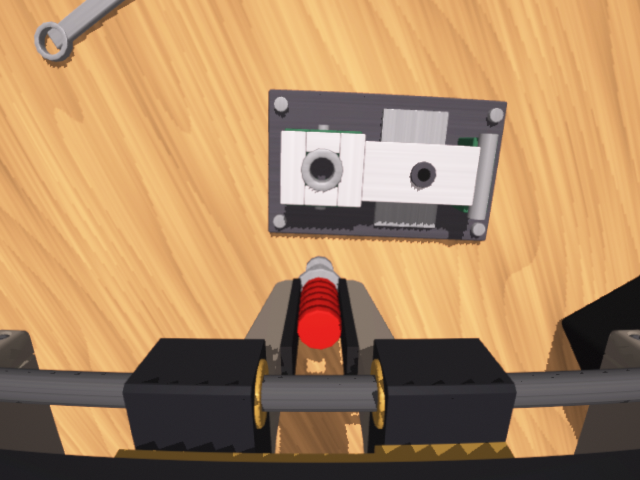

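Run:
```python
from h import *
P=np.load('pics/w4pose.npy');T=np.load('pics/w4T.npy'); im=cv2.imread('pics/w4.png'); d=np.load('pics/w4.npy')
cr=im[140:200,290:350]; big=cv2.resize(cr,None,fx=10,fy=10,interpolation=cv2.INTER_CUBIC); g=cv2.cvtColor(big,cv2.COLOR_BGR2GRAY)
cv2.imwrite('pics/c6.png',big)
# dark hole
for th in (60,75,90):
    m=(g<th).astype(np.uint8); k,l,st,ce=cv2.connectedComponentsWithStats(m)
    i=min(range(1,k),key=lambda i:np.hypot(*(ce[i]-300))+ (1e4 if st[i,4]<2000 else 0)); print('hole',th,st[i],ce[i]/10+[289.55,139.55])
# ring: bright white (arm) vs grey ring
hs=cv2.cvtColor(cr,cv2.COLOR_BGR2GRAY); print(hs[30,::2]); print(hs[::2,32])
h=cv2.cvtColor(im,cv2.COLOR_BGR2HSV)
m=((h[...,0]<6)|(h[...,0]>174))&(h[...,1]>200)&(h[...,2]>200)
k,l,st,ce=cv2.connectedComponentsWithStats(m.astype(np.uint8)); i=1+np.argmax(st[1:,4]); print('red top',st[i],ce[i])
o,r=ray('wrist',*ce[i],P); 
Ti=np.linalg.inv(T)
for yy in(-30,-32,-34):
    # point in tool frame with tool y = yy
    oo=Ti[:3,:3]@o+Ti[:3,3]; rr=Ti[:3,:3]@r; print('tool',oo+rr*(yy-oo[1])/rr[1])
print('depth top',Ti[:3,:3]@(o+r*d[int(ce[i][1]),int(ce[i][0])])+Ti[:3,3])
cv2.imwrite('pics/c7.png',cv2.resize(im[240:360,260:380],None,fx=5,fy=5,interpolation=2))
```

```text
hole 60 [  207   184   227   199 33771] [321.58508336 167.59680643]
hole 75 [  204   180   234   208 37173] [321.58818632 167.82965997]
hole 90 [  201   177   241   217 41162] [321.59779165 168.28557407]
[237 238 234 233 235 212 173 181 181 162  74  47  45  46  46  47  47  45
  46  45  46  49 108 177 180 179 166 233 235 237]
[237 237 236 234 217 218 192 180 157  55  46  46  46  45  46  47  45  47
  82  87 121 179 216 191 174 166 211 234 235 234]
red top [ 298  309   42   40 1297] [318.75173477 328.81264456]
tool [  1.82503171 -30.          -0.42792929]
tool [  0.679511   -32.          -0.42490164]
tool [ -0.46600971 -34.          -0.42187398]
depth top [  0.83278341 -31.73239696  -0.42530674]
```

View pics/c6.png

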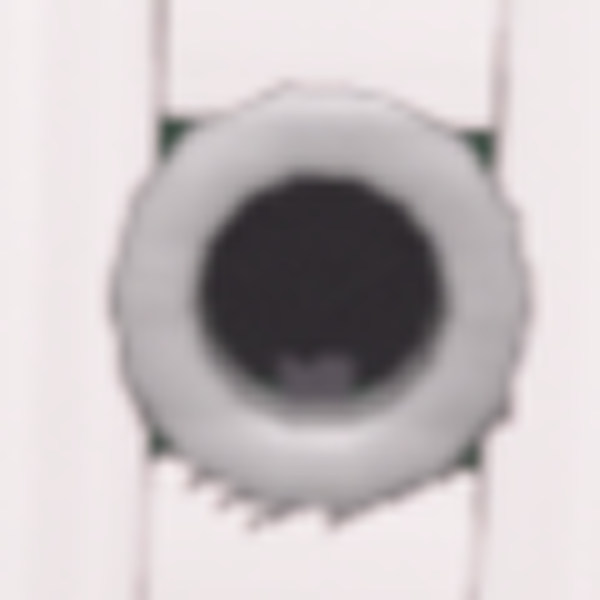

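View pics/c7.png

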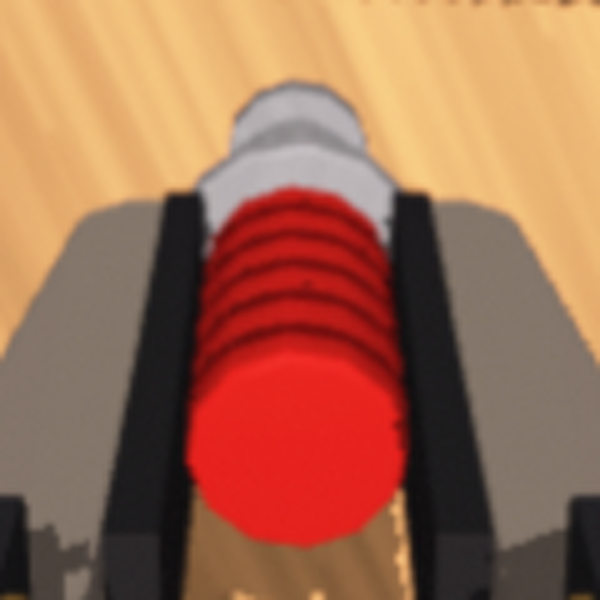

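Run:
```python
from h import *
P=np.load('pics/w4pose.npy');T=np.load('pics/w4T.npy');Ti=np.linalg.inv(T)
def tl(u,v,yy):
    o,r=ray('wrist',u,v,P); o=Ti[:3,:3]@o+Ti[:3,3]; r=Ti[:3,:3]@r; return (o+r*(yy-o[1])/r[1]).round(2)
print('foot edge',[tl(320,256.2,y) for y in (45.5,53)]); print('collar edge',[tl(320,268.6,y) for y in(8,13)])
print('foot sides',tl(306.8,264,45.5),tl(333,264,45.5))
b=onz('wrist',321.7,169.5,53,P); print('bush',b,'tool',(Ti[:3,:3]@b+Ti[:3,3]).round(2))
print('hole2',onz('wrist',423,174.5,50,P))
d=np.load('pics/w4.npy'); o,r=ray('wrist',321.7,155,P); print((o+r*d[155,322]).round(1))
```

```text
foot edge [array([-6.98, 45.5 ,  0.32]), array([-4.49, 53.  ,  0.34])]
collar edge [array([-12.47,   8.  ,   0.23]), array([-10.61,  13.  ,   0.24])]
foot sides [-1.72 45.5  -8.15] [-1.7  45.5   8.66]
bush [ 494.17426235 -207.3001825    53.        ] tool [-56.67 105.38   1.79]
hole2 [ 564.85576627 -242.14805028   50.        ]
[ 498.5 -197.3   53.6]
```

>>> carry_out(
  deltas=[
    [-0.04, 0.0, 0.001, 0],
    [-0.11, 0, 0.003, 0],
    [-0.17, 0.02, 0.005, 0],
    [-0.195, 0.06, 0.005, 0],
    [-0.195, 0.1, 0.005, 0],
    [-0.195, 0.12, 0.005, 0],
    [-0.195, 0.12, 0.005, 0],
    [-0.195, 0.12, 0.005, 0],
  ],
)

```text
clock: 6.07
eef_pos: [494.9, -204.9, 122.4]
tcp_rot: [-1.574, 0.0, -1.979]
force: [0.1, 0.5, -1.2]
gripper_width: 0.209
```

```bash
python3 mv.py 494 -207.3 64
python3 - <<'E'
from h import *
P,T=wpose(); np.save('pics/w5pose.npy',P); np.save('pics/w5T.npy',T); a,_=snap('wrist','w5'); b,_=snap('side','s5'); c,_=snap('scene','c5s')
A=np.hstack([cv2.resize(b[90:230,260:400],(400,400),interpolation=2),cv2.resize(c[200:340,105:245],(400,400),interpolation=2)])
cv2.imwrite('pics/c8.png',A[:,:,::-1]); cv2.imwrite('pics/c9.png',cv2.resize(a[190:350,240:400],(600,600),interpolation=2)[:,:,::-1])
E
```

```text
clock 6.0667 pos [ 494.9079297  -204.90166454  122.35148155] F [ 0.05887861  0.45865527 -1.23065505] w 19.19720261082909 j [-0.4   0.33  1.91  0.    0.91  0.01]
delta [0.0086 0.1945 0.001 ]
tool z ang -23.37117501159657 y [-0.003   0.0014 -1.    ]
```

View pics/c8.png

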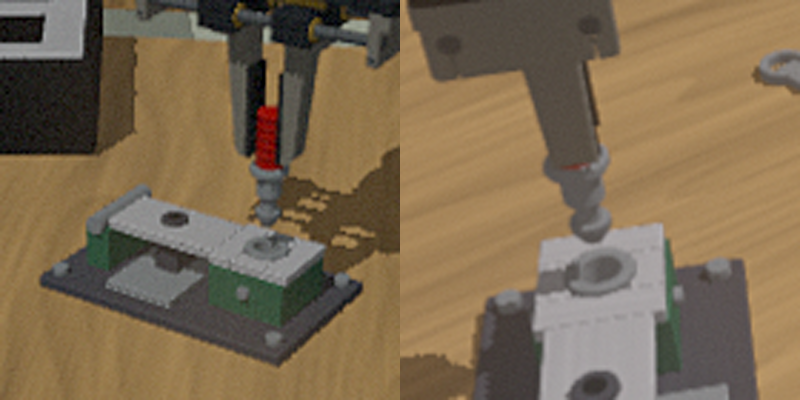

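View pics/c9.png

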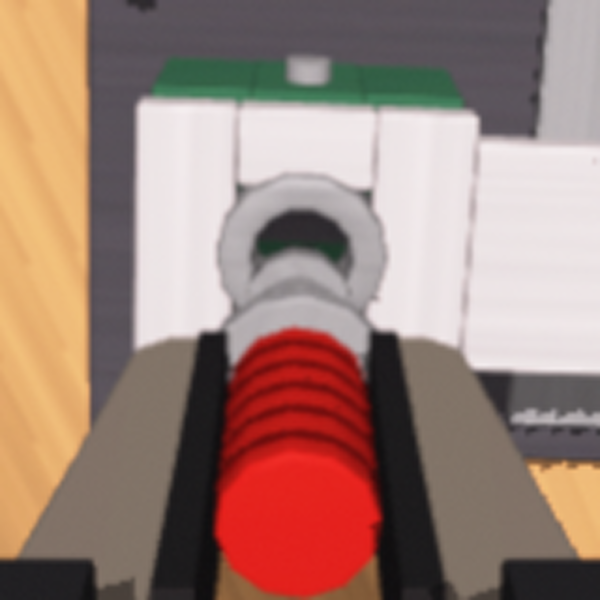

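Run:
```python
from h import *
P=np.load('pics/w5pose.npy');T=np.load('pics/w5T.npy');Ti=np.linalg.inv(T)
def tl(u,v,yy):
    u=240+u/3.75-.4;v=190+v/3.75-.4
    o,r=ray('wrist',u,v,P); o=Ti[:3,:3]@o+Ti[:3,3]; r=Ti[:3,:3]@r; return (o+r*(yy-o[1])/r[1]).round(2)
y=T[2,3]-53
print('ring far edge',tl(302,173,y),'sides',tl(219,250,y),tl(386,250,y),'hole far edge',tl(300,208,y),'hole sides',tl(250,240,y),tl(350,240,y))
print('foot',[tl(298,248,q) for q in(45.5,53)],'sides',tl(250,270,45.5),tl(349,270,45.5),'collar',tl(298,292,8),tl(226,335,8),tl(371,335,8))
o,r=ray('side',260+267/400*140,90+222/400*140); print('tip side depth', o+r*np.load('pics/s5.npy')[int(90+218*.35),int(260+267*.35)])
```

```text
ring far edge [-14.07  69.35   0.48] sides [  0.97  69.35 -15.2 ] [ 1.   69.35 16.34] hole far edge [-7.29 69.35  0.11] hole sides [-1.01 69.35 -9.32] [-0.99 69.35  9.52]
foot [array([-7.29, 45.5 , -0.27]), array([-4.82, 53.  , -0.27])] sides [-3.35 45.5  -8.47] [-3.33 45.5   8.44] collar [-13.11   8.    -0.27] [ -6.57   8.   -10.59] [-6.54  8.   10.18]
tip side depth [ 490.40841332 -195.42122533   77.64183212]
```

>>> carry_out(
  deltas=[
    [0.002, 0.02, 0.001, 0],
    [0.002, 0.04, 0.001, 0],
    [0.002, 0.055, 0.001, 0],
    [0.002, 0.07, 0.001, 0],
    [0.002, 0.08, 0.001, 0],
    [0.002, 0.08, 0.001, 0],
  ],
)

```text
clock: 6.72
eef_pos: [494.7, -206.2, 98.1]
tcp_rot: [-1.574, 0.0, -1.98]
force: [-0.5, 0.3, -0.5]
gripper_width: 0.208
```

```bash
python3 mv.py 494 -207.3 64
python3 - <<'E'
from h import *
b,_=snap('side','s6'); c,_=snap('scene','c6s')
A=np.hstack([cv2.resize(b[90:230,260:400],(400,400),interpolation=2),cv2.resize(c[200:340,105:245],(400,400),interpolation=2)])
cv2.imwrite('pics/c10.png',A[:,:,::-1])
E
```

```text
clock 6.7167 pos [ 494.7044019  -206.21315769   98.123465  ] F [-0.46965366  0.30764396 -0.48801291] w 19.165585798481622 j [-0.4   0.36  1.92  0.    0.86  0.01]
delta [ 0.0043  0.1137 -0.0004]
tool z ang -23.438246999151726 y [-0.0028  0.0013 -1.    ]
```

View pics/c10.png

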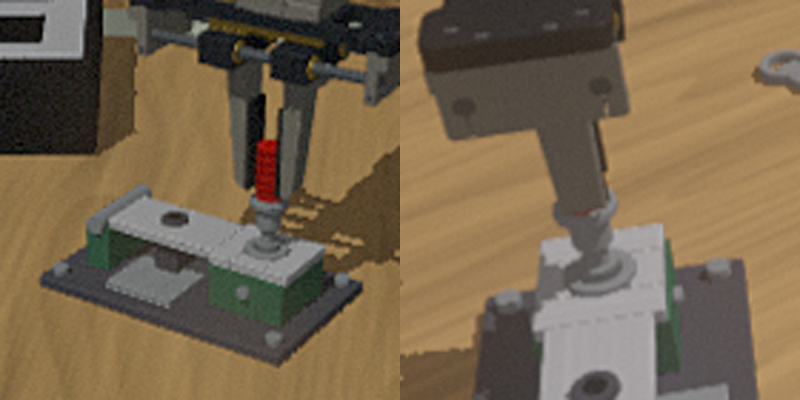

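Both views show the tip inside the ring, with no contact force. I'll lower it in small steps and watch the force.

>>> carry_out(
  deltas=[
    [0, 0.007, 0, 0],
    [0, 0.014, 0, 0],
    [0, 0.02, 0, 0],
    [0, 0.02, 0, 0],
  ],
)

```text
clock: 7.15
eef_pos: [495.0, -206.3, 92.5]
tcp_rot: [-1.573, 0.0, -1.98]
force: [-0.8, -0.4, -0.8]
gripper_width: 0.21
```

>>> carry_out(
  deltas=[
    [0, 0.007, 0, 0],
    [0, 0.014, 0, 0],
    [0, 0.02, 0, 0],
    [0, 0.02, 0, 0],
  ],
)

```text
clock: 7.48
eef_pos: [494.8, -206.1, 86.1]
tcp_rot: [-1.574, 0.0, -1.98]
force: [-0.4, 1.2, -0.5]
gripper_width: 0.204
```

>>> carry_out(
  deltas=[
    [0, 0.007, 0, 0],
    [0, 0.013, 0, 0],
    [0, 0.013, 0, 0],
  ],
)

```text
clock: 7.73
eef_pos: [494.6, -206.1, 81.8]
tcp_rot: [-1.574, 0.0, -1.98]
force: [-0.0, -1.0, -1.3]
gripper_width: 0.207
```

>>> carry_out(
  deltas=[
    [0, 0.005, 0, 0],
    [0, 0.01, 0, 0],
    [0, 0.01, 0, 0],
  ],
)

```text
clock: 7.98
eef_pos: [495.0, -206.3, 78.9]
tcp_rot: [-1.573, 0.0, -1.98]
force: [0.4, -1.5, 1.1]
gripper_width: 0.213
```

>>> carry_out(
  deltas=[
    [0, 0.003, 0, 0],
    [0, 0.007, 0, 0],
    [0, 0.01, 0, 0],
  ],
  squeeze=55,
)

```text
clock: 8.23
eef_pos: [495.4, -206.5, 76.8]
tcp_rot: [-1.572, -0.0, -1.98]
force: [-2.1, 0.3, 12.2]
gripper_width: 0.205
```

>>> carry_out(
  deltas=[
    [0, 0.003, 0, 0],
    [0, 0.007, 0, 0],
    [0, 0.01, 0, 0],
  ],
)

```text
clock: 8.48
eef_pos: [495.4, -206.5, 74.1]
tcp_rot: [-1.572, -0.0, -1.98]
force: [-1.0, -0.2, 4.1]
gripper_width: 0.208
```

>>> carry_out(
  deltas=[
    [0, 0.004, 0, 0],
    [0, 0.008, 0, 0],
    [0, 0.01, 0, 0],
  ],
)

```text
clock: 8.73
eef_pos: [495.3, -206.5, 70.9]
tcp_rot: [-1.572, -0.0, -1.98]
force: [-1.0, 0.1, 4.1]
gripper_width: 0.207
```

>>> carry_out(
  deltas=[
    [0, 0.003, 0, 0],
    [0, 0.006, 0, 0],
    [0, 0.006, 0, 0],
  ],
)

```text
clock: 8.98
eef_pos: [495.3, -206.4, 68.8]
tcp_rot: [-1.573, 0.0, -1.98]
force: [0.2, -0.4, -0.5]
gripper_width: 0.204
```

>>> carry_out(
  deltas=[
    [0, 0.003, 0, 0],
    [0, 0.005, 0, 0],
    [0, 0.005, 0, 0],
  ],
)

```text
clock: 9.23
eef_pos: [495.0, -206.3, 66.9]
tcp_rot: [-1.573, 0.0, -1.98]
force: [-0.1, 0.5, -1.1]
gripper_width: 0.206
```

>>> carry_out(
  deltas=[
    [0, 0.002, 0, 0],
    [0, 0.004, 0, 0],
    [0, 0.004, 0, 0],
  ],
)

```text
clock: 9.48
eef_pos: [495.3, -206.4, 65.9]
tcp_rot: [-1.573, 0.0, -1.98]
force: [-0.4, 0.7, 3.8]
gripper_width: 0.207
```

>>> carry_out(
  deltas=[
    [0, 0.001, 0, 0],
    [0, 0.003, 0, 0],
    [0, 0.003, 0, 0],
  ],
)

```text
clock: 9.73
eef_pos: [495.4, -206.5, 65.9]
tcp_rot: [-1.572, 0.0, -1.98]
force: [-3.0, 1.5, 13.6]
gripper_width: 0.206
```

```bash
python3 mv.py 494 -207.3 64
```

```text
clock 9.7333 pos [ 495.39007992 -206.49388156   65.89612551] F [-3.01447333  1.53792237 13.61247697] w 18.95281396393639 j [-0.4   0.41  1.94  0.    0.79  0.01]
delta [ 0.0043  0.0063 -0.0032]
tool z ang -23.42718616052584 y [-1.5e-03  6.0e-04 -1.0e+00]
```

>>> carry_out(
  deltas=[
    [0, 0.003, 0, 0],
    [0, 0.004, 0, 0],
    [0, 0.005, 0, 0],
    [0, 0.005, 0, 0],
  ],
)

```text
clock: 10.07
eef_pos: [495.4, -206.5, 65.8]
tcp_rot: [-1.572, 0.0, -1.98]
force: [-5.9, 2.2, 20.3]
gripper_width: 0.205
```

```bash
python3 mv.py 494 -207.3 64
python3 - <<'E'
from h import *
b,_=snap('side','s7'); c,_=snap('scene','c7s')
A=np.hstack([cv2.resize(b[90:230,260:400],(400,400),interpolation=2),cv2.resize(c[200:340,105:245],(400,400),interpolation=2)])
cv2.imwrite('pics/c11.png',A[:,:,::-1])
E
```

```text
clock 10.0667 pos [ 495.4315589 -206.4987999   65.8401543] F [-5.89928089  2.16550304 20.32761992] w 18.88096006738997 j [-0.4   0.41  1.94  0.    0.79  0.01]
delta [ 0.0043  0.0061 -0.0033]
tool z ang -23.42966041109417 y [-1.3e-03  6.0e-04 -1.0e+00]
```

View pics/c11.png

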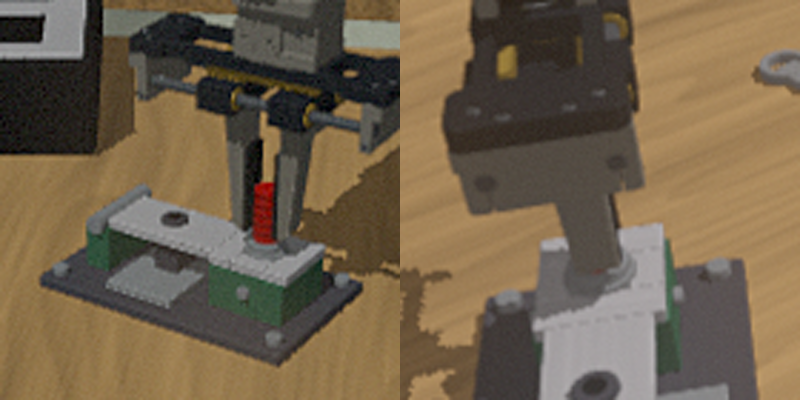

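The collar is on the rim, and the TCP is 12.9 mm above seat height, the same offset as in the rack, so the pin hasn't slipped in the grip. I'll relax the press first, then start the pull.

>>> carry_out(
  deltas=[
    [0, 0.002, 0, 0],
    [0, 0.0, 0, 0],
    [0, 0, 0, 0],
    [0, 0, 0, 0],
    [0, 0, 0, 0],
    [0, 0, 0, 0],
  ],
)

```text
clock: 10.67
eef_pos: [495.4, -206.5, 65.9]
tcp_rot: [-1.573, 0.0, -1.98]
force: [-2.7, 0.3, 6.2]
gripper_width: 0.205
```

>>> carry_out(
  deltas=[
    [0, -0.001, 0, 0],
    [0, -0.001, 0, 0],
    [0, -0.0015, 0, 0],
    [0, -0.002, 0, 0],
    [0, -0.002, 0, 0],
    [0, -0.002, 0, 0],
  ],
)

```text
clock: 11.17
eef_pos: [495.3, -206.4, 66.4]
tcp_rot: [-1.573, 0.0, -1.98]
force: [-0.5, 0.4, -0.7]
gripper_width: 0.204
```

```bash
python3 mv.py 494 -207.3 64
```

```text
clock 11.1667 pos [ 495.26523146 -206.42581346   66.39314717] F [-0.53051699  0.35345635 -0.67260573] w 18.746702677976526 j [-0.4   0.41  1.94  0.    0.79  0.01]
delta [ 0.0044  0.008  -0.0027]
tool z ang -23.426748093796736 y [-1.8e-03  8.0e-04 -1.0e+00]
```

>>> carry_out(
  deltas=[
    [0, -0.001, 0, 0],
    [0, -0.001, 0, 0],
    [0, -0.0015, 0, 0],
    [0, -0.0015, 0, 0],
    [0, -0.002, 0, 0],
    [0, -0.002, 0, 0],
  ],
)

```text
clock: 11.67
eef_pos: [495.3, -206.4, 67.0]
tcp_rot: [-1.573, 0.0, -1.98]
force: [-0.2, 0.6, -1.5]
gripper_width: 0.203
```

```bash
python3 mv.py 494 -207.3 64
```

```text
clock 11.6667 pos [ 495.27661782 -206.42585026   66.96344068] F [-0.21061094  0.55017507 -1.53850074] w 18.677511741524263 j [-0.4   0.41  1.94  0.    0.79  0.01]
delta [ 0.0044  0.0099 -0.0027]
tool z ang -23.426337910978383 y [-1.8e-03  8.0e-04 -1.0e+00]
```

>>> carry_out(
  deltas=[
    [0, -0.0005, 0, 0],
    [0, -0.0007, 0, 0],
    [0, -0.001, 0, 0],
    [0, -0.001, 0, 0],
    [0, -0.001, 0, 0],
  ],
)

```text
clock: 12.08
eef_pos: [495.2, -206.4, 67.1]
tcp_rot: [-1.573, -0.0, -1.98]
force: [0.9, -0.5, -6.3]
gripper_width: 0.206
```

```bash
python3 mv.py 494 -207.3 64
```

```text
clock 12.0833 pos [ 495.20906529 -206.40455242   67.06889667] F [ 0.93240039 -0.49749396 -6.3227166 ] w 18.9959982070892 j [-0.4   0.41  1.94 -0.    0.79  0.01]
delta [ 0.0043  0.0102 -0.0025]
tool z ang -23.42225866941494 y [-1.9e-03  8.0e-04 -1.0e+00]
```

>>> carry_out(
  deltas=[
    [0, -0.0007, 0, 0],
    [0, -0.001, 0, 0],
    [0, -0.0012, 0, 0],
    [0, -0.0014, 0, 0],
    [0, -0.0016, 0, 0],
    [0, -0.0016, 0, 0],
  ],
)

```text
clock: 12.58
eef_pos: [495.1, -206.3, 67.2]
tcp_rot: [-1.573, 0.0, -1.98]
force: [3.2, -1.9, -15.8]
gripper_width: 0.204
```

```bash
python3 mv.py 494 -207.3 64
```

```text
clock 12.5833 pos [ 495.072071   -206.34463581   67.18146106] F [  3.24543801  -1.8775363  -15.82411033] w 18.78393272116527 j [-0.4   0.41  1.94  0.    0.8   0.01]
delta [ 0.0043  0.0106 -0.002 ]
tool z ang -23.428704663800232 y [-0.0022  0.001  -1.    ]
```

>>> carry_out(
  deltas=[
    [0, -0.0011, 0, 0],
    [0, -0.0011, 0, 0],
  ],
)

```text
clock: 12.75
eef_pos: [495.0, -206.4, 67.2]
tcp_rot: [-1.573, -0.0, -1.98]
force: [3.4, -1.7, -17.1]
gripper_width: 0.207
```

```bash
python3 mv.py 494 -207.3 64
```

```text
clock 12.75 pos [ 495.02455703 -206.35319391   67.22320974] F [  3.4311932   -1.69688047 -17.05131368] w 19.087607362575937 j [-0.4   0.41  1.94  0.    0.8   0.01]
delta [ 0.0043  0.0107 -0.0019]
tool z ang -23.42773297060391 y [-0.0023  0.001  -1.    ]
```

>>> carry_out(
  deltas=[
    [0, -0.0008, 0, 0],
    [0, -0.0008, 0, 0],
  ],
)

```text
clock: 12.92
eef_pos: [495.0, -206.3, 67.3]
tcp_rot: [-1.573, -0.0, -1.98]
force: [3.3, -1.6, -18.8]
gripper_width: 0.208
```

```bash
python3 mv.py 494 -207.3 64
```

```text
clock 12.9167 pos [ 495.03191067 -206.33112212   67.25173023] F [  3.28865638  -1.60147257 -18.83620388] w 19.17626481218334 j [-0.4   0.41  1.94  0.    0.8   0.01]
delta [ 0.0043  0.0108 -0.0018]
tool z ang -23.42760693933847 y [-0.0023  0.001  -1.    ]
```

>>> carry_out(
  deltas=[
    [0, 0.0005, 0, 0],
    [0, 0.0002, 0, 0],
  ],
)

```text
clock: 13.08
eef_pos: [495.0, -206.3, 67.2]
tcp_rot: [-1.573, 0.0, -1.98]
force: [3.2, -2.2, -17.0]
gripper_width: 0.206
```

```bash
python3 mv.py 494 -207.3 64
```

```text
clock 13.0833 pos [ 495.01821476 -206.32205855   67.22161936] F [  3.18619896  -2.21319669 -17.04642862] w 18.99333683964055 j [-0.4   0.41  1.94  0.    0.8   0.01]
delta [ 0.0043  0.0107 -0.0018]
tool z ang -23.43081476805603 y [-0.0023  0.0011 -1.    ]
```

>>> carry_out(
  deltas=[
    [0, 0.0002, 0, 0],
    [0, 0.0001, 0, 0],
  ],
)

```text
clock: 13.25
eef_pos: [495.0, -206.3, 67.2]
tcp_rot: [-1.573, 0.0, -1.98]
force: [2.8, -1.0, -16.6]
gripper_width: 0.208
```

>>> carry_out(
  deltas=[
    [0, -0.0001, 0, 0],
    [0, -0.0001, 0, 0],
  ],
)

```text
clock: 13.42
eef_pos: [495.0, -206.3, 67.2]
tcp_rot: [-1.573, 0.0, -1.98]
force: [3.5, -1.6, -16.3]
gripper_width: 0.208
```

>>> carry_out(
  deltas=[
    [0, -0.0001, 0, 0],
    [0, -0.0001, 0, 0],
    [0, -0.0001, 0, 0],
  ],
)

```text
clock: 13.67
eef_pos: [495.1, -206.4, 67.2]
tcp_rot: [-1.573, -0.0, -1.98]
force: [3.0, -2.6, -16.6]
gripper_width: 0.208
```

>>> carry_out(
  deltas=[
    [0, -0.0001, 0, 0],
    [0, -0.0001, 0, 0],
    [0, -0.0001, 0, 0],
  ],
)

```text
clock: 13.92
eef_pos: [495.0, -206.3, 67.2]
tcp_rot: [-1.573, 0.0, -1.98]
force: [4.1, -1.9, -17.4]
gripper_width: 0.212
```

>>> carry_out(
  deltas=[
    [0, -0.0001, 0, 0],
    [0, -0.0001, 0, 0],
    [0, -0.0001, 0, 0],
  ],
)

```text
clock: 14.17
eef_pos: [495.0, -206.3, 67.2]
tcp_rot: [-1.573, -0.0, -1.98]
force: [2.9, -1.9, -17.1]
gripper_width: 0.209
```

The pull held for over 1 s at a reading of about 16.3–17.4 N, so roughly 15–16 N net of the pin's weight. Next I ease off down to the rim.

>>> carry_out(
  deltas=[
    [0, 0.0005, 0, 0],
    [0, 0.001, 0, 0],
    [0, 0.0015, 0, 0],
    [0, 0.002, 0, 0],
    [0, 0.0025, 0, 0],
    [0, 0.003, 0, 0],
    [0, 0.0035, 0, 0],
    [0, 0.004, 0, 0],
  ],
)

```text
clock: 14.83
eef_pos: [495.2, -206.4, 66.5]
tcp_rot: [-1.573, 0.0, -1.98]
force: [-0.1, -0.9, -1.0]
gripper_width: 0.208
```

```bash
python3 mv.py 494 -207.3 64
```

```text
clock 14.8333 pos [ 495.16940529 -206.37557153   66.51637078] F [-0.0684957  -0.93377936 -1.0422499 ] w 19.108991473119644 j [-0.4   0.41  1.94  0.    0.79  0.01]
delta [ 0.0044  0.0084 -0.0023]
tool z ang -23.427324609788922 y [-1.9e-03  9.0e-04 -1.0e+00]
```

>>> carry_out(
  deltas=[
    [0, 0.001, 0, 0],
    [0, 0.002, 0, 0],
    [0, 0.0025, 0, 0],
    [0, 0.0025, 0, 0],
  ],
)

```text
clock: 15.17
eef_pos: [495.3, -206.4, 66.0]
tcp_rot: [-1.573, 0.0, -1.98]
force: [-0.7, 0.4, 1.4]
gripper_width: 0.209
```

>>> carry_out(
  deltas=[
    [0, 0, 0, 0],
    [0, 0, 0, 0],
    [0, 0, 0, 0],
  ],
  squeeze=5,
)

```text
clock: 15.42
eef_pos: [495.3, -206.4, 65.9]
tcp_rot: [-1.573, -0.0, -1.98]
force: [-0.8, 0.5, 0.6]
gripper_width: 0.219
```

>>> carry_out(
  deltas=[
    [0, 0, 0, 0],
    [0, 0, 0, 0],
    [0, 0, 0, 0],
    [0, 0, 0, 0],
    [0, 0, 0, 0],
    [0, 0, 0, 0],
  ],
  gripper=-0.1,
)

```text
clock: 15.92
eef_pos: [495.3, -206.4, 66.0]
tcp_rot: [-1.573, 0.0, -1.98]
force: [0.5, 0.2, 0.0]
gripper_width: 0.45
```

```bash
python3 mv.py 494 -207.3 64
```

```text
clock 15.9167 pos [ 495.28866174 -206.41859028   65.95804202] F [0.47111219 0.24706429 0.01735962] w 41.39278661282844 j [-0.4   0.41  1.94  0.    0.79  0.01]
delta [ 0.0044  0.0065 -0.0028]
tool z ang -23.424233234632773 y [-1.7e-03  8.0e-04 -1.0e+00]
```

Open, clear of the handle on both sides. Retreating straight up.

>>> carry_out(
  deltas=[
    [0, -0.02, 0, 0],
    [0, -0.06, 0, 0],
    [0, -0.12, 0, 0],
    [0, -0.2, 0, 0],
    [0, -0.3, 0, 0],
    [0, -0.38, 0, 0],
    [0, -0.45, 0, 0],
    [0, -0.45, 0, 0],
  ],
)

```text
clock: 16.58
eef_pos: [497.8, -207.5, 205.7]
tcp_rot: [-1.566, 0.0, -1.98]
force: [0.5, -1.2, -0.6]
gripper_width: 0.45
```

>>> carry_out(
  deltas=[
    [0.1, 0, 0, 0],
    [0.2, 0, 0, 0],
    [0.25, 0, 0, 0],
    [0.25, 0, 0, 0],
    [0.25, 0, 0, 0],
    [0.25, 0, 0, 0],
    [0.25, 0, 0, 0],
  ],
)

```text
clock: 17.17
eef_pos: [468.2, -275.4, 205.4]
tcp_rot: [-1.566, 0.0, -1.979]
force: [0.4, 1.2, -0.0]
gripper_width: 0.453
```

Run:
```python
from h import *
print(arm.state()['clock'],arm.state()['eef_pos'],arm.state()['force'])
P,T=wpose(); a,d=snap('wrist','w9'); b,_=snap('side','s9'); c,_=snap('scene','c9s')
A=np.hstack([cv2.resize(b[120:220,270:400],(400,308),interpolation=2),cv2.resize(c[240:340,115:245],(400,308),interpolation=2)])
cv2.imwrite('pics/c12.png',A[:,:,::-1])
h=cv2.cvtColor(a,cv2.COLOR_RGB2HSV)
m=((h[...,0]<6)|(h[...,0]>174))&(h[...,1]>180)&(h[...,2]>190)
k,l,st,ce=cv2.connectedComponentsWithStats(m.astype(np.uint8)); i=1+np.argmax(st[1:,4]); print(st[i],ce[i],onz('wrist',*ce[i],98,P))
o,r=ray('wrist',*ce[i],P); print('depth pt',o+r*d[int(ce[i][1]),int(ce[i][0])])
for n in('scene','side'):
  x=cv2.imread(f'pics/{n}0.png').astype(int); y=(c if n=='scene' else b)[:,:,::-1].astype(int)
  df=(abs(x-y).max(2)>50).astype(np.uint8); k,l,st,_=cv2.connectedComponentsWithStats(df); print(n,[s.tolist() for s in st[1:] if s[4]>25])
```

```text
17.1667 [ 468.17514429 -275.41471594  205.44854848] [ 0.38328399  1.21409593 -0.01241568]
[303 135  25  26 494] [314.96558704 147.23076923] [ 494.66650898 -207.10226028   98.        ]
depth pt [ 494.66611484 -207.10269318   97.97087275]
scene [[0, 0, 68, 37, 1004], [68, 0, 41, 61, 1394], [102, 0, 73, 67, 3417], [184, 0, 63, 52, 1010], [453, 0, 11, 42, 213], [413, 11, 9, 34, 176], [9, 30, 29, 11, 99], [44, 43, 27, 37, 376], [2, 52, 7, 11, 28], [86, 63, 7, 22, 49], [33, 66, 16, 13, 37], [62, 89, 27, 15, 166], [62, 111, 16, 33, 181], [221, 134, 167, 31, 1924], [83, 138, 34, 22, 563], [71, 145, 16, 29, 206], [0, 156, 43, 17, 279], [79, 175, 13, 16, 107], [0, 186, 130, 33, 1394], [381, 192, 12, 10, 95], [369, 204, 24, 20, 221], [340, 246, 9, 6, 35], [161, 263, 21, 35, 483], [153, 294, 10, 10, 68], [120, 328, 10, 11, 58], [0, 340, 12, 7, 60]]
side [[325, 0, 107, 49, 2934], [626, 15, 14, 94, 396], [355, 52, 12, 39, 234], [385, 53, 10, 31, 117], [380, 61, 5, 34, 51], [373, 110, 255, 124, 8504], [625, 129, 13, 17, 123], [634, 140, 6, 11, 29], [348, 154, 15, 21, 207], [629, 213, 11, 20, 39], [617, 232, 13, 20, 50], [303, 259, 22, 33, 444], [621, 266, 16, 18, 73], [607, 283, 23, 34, 325], [590, 314, 50, 166, 5950]]
```

View pics/c12.png

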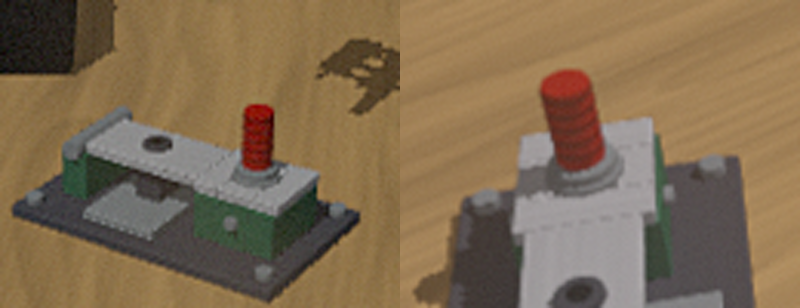

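View pics/s9.png

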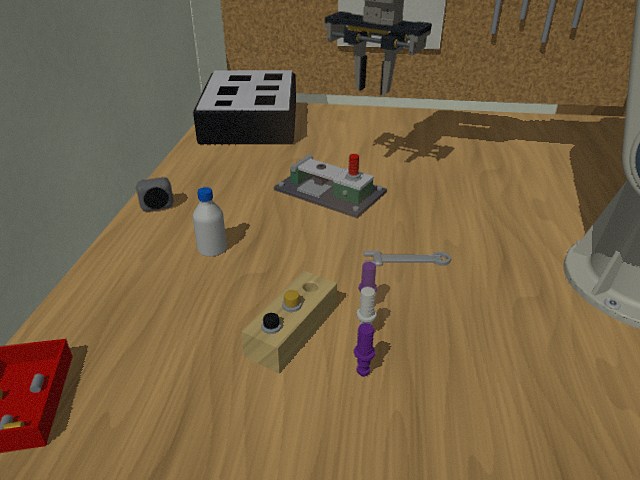

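The pin stands upright with its collar on the rim. Its top measures z = 98.0 mm, exactly 53 + 45, and its axis is within about 1 mm of the bushing. Nothing else has moved, so I'm handing the job in.

```bash
python3 -c "
from cell import arm
print(arm.finish_job())"
```

```text
the job is handed in; nothing more can be done
None
```

The red-handled pin is fully home in the bushing, caught and released. I handed the job in at about 17 s, and no verdict was reported.

- **Seating:** I took the pin from the rack's end hole and pushed it in. The catch showed up as resistance of about 12 N. I then pressed the collar onto the rim with readings up to about 20 N.
- **Pull test:** I raised the pull slowly to readings of about 16–17 N at the wrist. Allowing about 1.2 N for the pin's weight, that is roughly 15–16 N on the catch, held for over 1 s. The pin rose only its 1 mm of play.
- **Overshoot:** The force crept above my target because the arm kept pulling harder against a held offset. One reading peaked at 18.8 N, about 17.6 N on the catch and inside the 18 N limit. The margin was thin, and the force between readings was not seen. I eased it off straight away.
- **Last checks:** The handle's top measured z = 98.0 mm, exactly what fully home gives. The pin's axis was within about 1 mm of the bushing as I measured it from the wrist camera. The first fixed-camera fixes of the bushing differed from that by up to 5 mm, so I used the wrist view. The spare pins, wrench and bottle looked unmoved in the before-and-after pictures, and the arm was clear of everything.

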